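# Unhook a glaze sample past its sprung keeper and stand it to dry

### The arm

A 6-joint arm with a two-finger parallel gripper is mounted at the origin on the work surface. World frame = base frame: x ahead of the robot, y to its left, z up, the work surface at z = 0. Lengths are in m, angles in rad, forces in N, time in s.
With the tool pointing down it reaches from about 0.325 to 0.9 m from the base axis. Payload 6.1 kg.
Tool frame: the origin (TCP) lies midway between the tips of the shut fingers; the grasp point (between the pads) lies 19 mm behind it; x points along the fingers, y is the direction in which the jaws open and shut, and the axes are right-handed (so a half turn about x gives the same grasp; the last joint's range is limited). The gripper opens to 85 mm and grips with 20 to 120 N. Pads are 22 mm wide; open, the fingers measure 114 mm over their backs; the gripper's body (76 mm by 85 mm) begins 54 mm behind the grasp point. The pads swing forward as they close: fully open they stand 13 mm farther back than shut.
Start: joints at [1.171, 0.22, 1.526, -0, 1.395, -0.126], TCP at [0.169, 0.602, 0.231] pointing down, gripper open.
Joint ranges: [-2.98, 2.98], [-0.91, 2.08], [0.09, 2.57], [-1.24, 4.39], [0.2, 2.65], [-2.68, 2.68]. Speed limits (rad/s): [2.57, 2.57, 3.01, 3.14, 3.14, 3.14].

### API

Orientations are given as [roll, pitch, yaw] about the fixed x, y, z axes, in that order (R = Rz(yaw) Ry(pitch) Rx(roll)).
In Python, from plant import movep, move_l, set_joints, gripper_to, hold, inverse_kinematics, observe, get_image, get_calibration, Unreachable, job_done gives the robot as it stands. Calls block until the motion is done:
- movep(position, orientation): joint-space move of the TCP to a pose.
- move_l(position, feed=0.15, rotation=None, max_force=None): straight line of the TCP; rotation=None keeps the orientation; feed is the mean speed in m/s. With max_force (N) it stops when the force on the tool has changed by that much, and returns True; else False.
- set_joints(angles): joint-space move.
- gripper_to(opening, f_grip=None): finger opening in m; f_grip is the grip in N (None keeps the last); returns when the fingers have stopped.
- hold(seconds).
- inverse_kinematics(position, orientation): joint angles nearest the present ones, or None.
- observe(): the state.
- get_image(name): name is "scene" or "top" or "wrist"; returns (picture, depth): 384x512x3 uint8, red, green, blue; 384x512 float32, m along the optical axis (not along the pixel's ray), 0 where there is no reading.
- get_calibration(name): a dict with "intrinsics" (3x3 intrinsics, pixels), "world_from_camera" (4x4, takes a point from camera to world coordinates). Camera axes: x right, y down, z forward; pixel columns grow to the right and rows downward; lengths in m; the calibration is good to about 2 mm. The wrist camera is an equidistant fisheye: a pixel r from the principal point sees the ray r / f radians off the axis. A picture is of the moment at which its call begins: read the wrist's pose just before it. get_calibration takes no time and is no camera call; for the wrist camera it gives the pose at the moment of the call.
A pose or a line that the arm cannot do raises Unreachable and nothing moves.
- job_done(): hands the job in, once; it reports no verdict.
The state is a dict: "time_s": time; "q": joint angles; "joint_velocities": joint speeds; "joint_torque": joint torques, N m; "eef_pos": TCP position; "tcp_rot": TCP orientation; "ft_force": force on the tool from outside, world axes, zero at the start; "torque": the same for the moment, N m; "opening": finger opening in m.
Only numpy, scipy, OpenCV 4.12 (cv2) and the standard library are available. Lean on these libraries where they do the work, as an engineer would, in place of code of your own. Each camera call takes 0.05 s, during which the arm holds its last target. There are 200 camera calls.

### The job

Take the glaze sample plaque by its red tab, push its hanging bar back against the hook's orange sprung keeper until the keeper is fully open, and lift the plaque off the hook. Then stand it upright in the wooden drying stand, its foot fully home in the slot, and let go. Work gently: never force the plaque against the hook or the stand, and leave the other things on the bench where they are.

Things in the scene. Friction and masses are not known exactly. Their poses are not given: they have to be found in the camera images.
- hook: Fixed hook stand: steel base 150 x 130 mm, grey post, blue block with a steel hook, 192 mm high. Origin on the table below the throat; z up, x from the hook's upturned tip to the post (away from the robot), y across. Tip, nib, block and keeper form one head, clamped on arm and post up to 9 mm off nominal either way along x: an unmeasured offset, constant during the job; find it by feel.
- hook_throat (a point): Nominal middle of the hook's throat, 180 mm over the table, hook's axes, fixed to the post (does not show the head's offset). Nominal x from here: upturned tip -23.5 to -17.5 mm; a nib on the tip reaches back over the throat to +10 mm (8 to 12 mm up); blue block from +39 mm. Hook arm: ends at -32.5 mm, 20 mm wide, 8 mm thick, its top 5 mm below. The 10 mm square bar lies here, with x play.
- hook_keeper (a point): Nominal middle of the orange keeper's face (+14.5 mm x from hook_throat, fixed to the post). The keeper, 20 mm wide, 14 mm high, slides straight back along hook +x: 3 N to start, 6 N when 7.5 mm back at its solid stop; it springs shut. The plaque's bar clears the nib only when it has pushed the keeper to within 2 mm of that stop, and must be held there while lifting.
- plaque_grip (a point): Middle of the red tab (14 mm thick in x, 24 mm wide in y, top 18 mm above) of the hanging plaque: 12 x 80 x 62 mm white ceramic with glaze patches, in a steel hanger, about 0.25 kg, 186 mm high. Below it: crosspiece (17 to 25 mm, 56 mm wide), hanging bar (centre 43 mm), underside (168 mm). z up, x through the thickness, y along the width; on the hook its axes are the hook's.
- plaque_window (a point): Middle of the hanger's window below the bar, through which the hook's arm passes (95 mm above the plaque's underside): 44 mm wide in y, 50 mm high. With the bar raised 22 to 38 mm it is above the nib and the window can be drawn off over the tip along hook -x, by 75 mm or more from the lifted place.
- plaque_foot (a point): Middle of the plaque's underside (12 mm thick along x, 80 mm wide along y); same axes as plaque_grip.
- plaque: The same plaque and hanger as a whole; origin at the middle of its underside.
- stand: Fixed wooden drying stand 70 (x) x 120 (y) x 40 mm high, origin under its centre on the table, z up. In its top is one slot, centred, 16 mm wide along x and 86 mm long along y, 28 mm deep (floor 12 mm above the table), with 3 mm chamfers. The plaque may face either way in it.
- glaze_bottle: Bystander: green bottle, 60 mm across, 150 mm high; origin under its centre.
- paint_cup: Bystander: red open cup, 60 mm across, 60 mm high; origin under its centre.
- glaze_jar: Bystander: blue jar, 56 mm across, 70 mm high; origin under its centre.
- spare_tile: Bystander: white tile lying flat, 60 x 80 x 10 mm; origin under its centre.
- bisque_vase: Bystander: unglazed vase, 68 mm across, 110 mm high; origin under its centre.
- brush_tin: Bystander: green tin of brushes, 70 mm across, 170 mm high in all; origin under its centre.
There are look-alikes about, which are no part of the job. Leave any yellow look-alike of the stand alone.

How it is judged:
On the way:
1. the plaque is held in the fingers, clear of the hook (contact force between the fingers and plaque above 1 N and contact force between plaque and hook below 0.1 N and (x of plaque_grip in the frame of hook below -0.045 m or height (world z) of plaque_grip above 0.29 m)), for 0.1 s.
At the end, for the whole second after the job is handed in: The plaque stands in the stand's slot: its underside's middle within 6 mm (x) and 8 mm (y) of the slot's centre and less than 17 mm above the table (slot floor 12 mm), leaning less than 0.25 rad, its thickness along the slot's width within 0.2 rad, at rest and released (x of plaque_foot in the frame of stand between -0.006 and 0.006 m and y of plaque_foot in the frame of stand between -0.008 and 0.008 m and z of plaque_foot in the frame of stand below 0.017 m and angle between plaque's own z axis and vertical below 0.25 rad and angle between the x axis of plaque and the x axis of stand, either way round below 0.2 rad and linear speed of plaque below 0.02 m/s); the robot touches nothing.
It fails at once if the plaque is forced against the hook's tip, nib or keeper (over 20 N) (contact force between plaque and hook above 20 N).
It fails at once if the plaque is forced into or dropped on the stand (over 40 N) (contact force between plaque and stand above 40 N).
It fails at once if the robot pushes the hook itself with over 25 N (contact force between the arm and hook above 25 N).
It fails at once if another thing on the bench is moved more than 30 mm (distance of any of glaze_bottle, paint_cup, glaze_jar, spare_tile, bisque_vase, brush_tin from where it was at the start of the episode above 0.03 m).
It also fails if it takes over 72 s, if anything falls off the work surface, if the arm or the gripper's body presses on something with over 40 N, if the wrist force passes 120 N, or if a joint passes its speed limit or range.

## Working session

There is one attempt and no reset: what is moved stays moved. The work goes in short steps, each a Python script; the robot and the scene stay as the last script left them, time stands still between calls to the robot, and variables do not carry over. Pictures are saved under pics/ and viewed, about 8 in all and at most 12, crops included, and the job is handed in when it is done.

```bash
ls; mkdir -p pics; cat > h.py <<'E'
import numpy as np, cv2
from plant import *
def shot(n,tag):
    c=get_calibration(n); im,d=get_image(n)
    np.savez(f'pics/{tag}.npz',im=im,d=d,K=c['intrinsics'],T=c['world_from_camera'])
    cv2.imwrite(f'pics/{tag}.png',im[:,:,::-1]); return im,d,np.array(c['intrinsics']),np.array(c['world_from_camera'])
def cloud(d,K,T):
    v,u=np.indices(d.shape); P=np.stack([(u-K[0,2])/K[0,0]*d,(v-K[1,2])/K[1,1]*d,d],-1)
    return P@T[:3,:3].T+T[:3,3]
E
python3 - <<'E'
from h import *
a=[shot(n,n+'0') for n in('scene','top')]
cv2.imwrite('pics/both.png',cv2.resize(np.hstack([x[0] for x in a])[:,:,::-1],(800,300)))
for x in a: print(x[2],x[3].round(3))
o=observe();print(o['time_s'],o['tcp_rot'],o['ft_force'])
E
```

```text
pics
[[419.88345977   0.         256.19725649]
 [  0.         419.88345977 191.02152005]
 [  0.           0.           1.        ]] [[-0.736  0.509 -0.446  1.23 ]
 [ 0.677  0.558 -0.479  0.684]
 [ 0.005 -0.655 -0.756  1.252]
 [ 0.     0.     0.     1.   ]]
[[441.19239253   0.         250.56174827]
 [  0.         441.19239253 198.7943998 ]
 [  0.           0.           1.        ]] [[-0.005 -0.984  0.176  0.334]
 [-1.     0.008  0.015 -0.011]
 [-0.016 -0.176 -0.984  1.49 ]
 [ 0.     0.     0.     1.   ]]
0.1 [-1.69127904  1.56900356 -1.96510942] [-0.137193   -0.35699083 -0.87989277]
```

View pics/scene0.png

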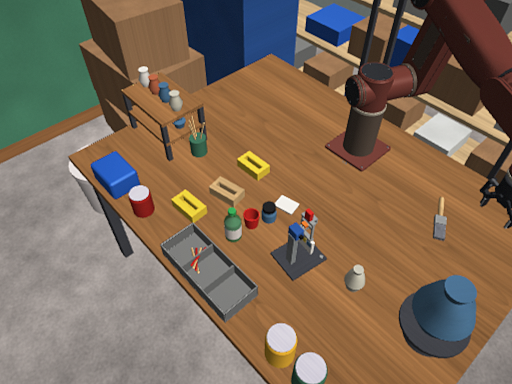

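View pics/top0.png

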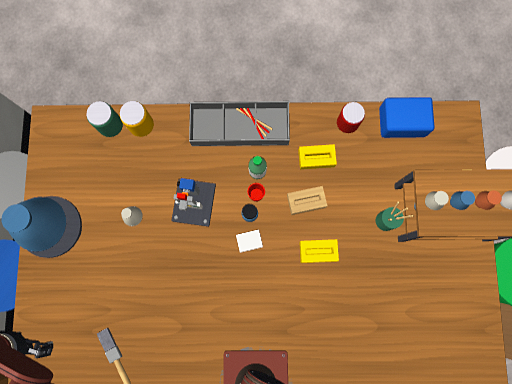

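Scene: the hook stand is at about (302,245) in the scene view and (193,200) in the top view. There are three stand candidates in the top view: wooden (307,200), yellow (318,156) and yellow (319,251). The wooden one fits the description. Next I'll measure both and confirm with a crop.

```bash
cat > m.py <<'E'
from h import *
def rect(P2):
    r=cv2.minAreaRect((P2*1000).astype(np.float32)); return np.round(r[0],1),np.round(r[1],1),round(r[2],2)
for n in('scene','top'):
    z=np.load(f'pics/{n}0.npz');im=z['im'].astype(int);d=z['d'];P=cloud(d,z['K'],z['T'])
    X,Y,Z=P[...,0],P[...,1],P[...,2]
    r,g,b=im[...,0],im[...,1],im[...,2]
    tab=np.median(Z[(abs(X-.45)<.05)&(abs(Y)<.3)&(Z<.03)]);print(n,'table z',tab)
    win=(X>.35)&(X<.75)&(Y>-.3)&(Y<-.08)
    m=win&(Z>.033)&(Z<.046)&(r>b+30)&(abs(r-g)<75)&(b>70)
    print('stand',m.sum(),rect(P[m][:,:2]),np.median(Z[m]))
    m=(Y>.05)&(Y<.35)&(X>.4)&(X<.75)&(abs(r-b)<25)&(r<95)&(Z<.03)
    print('base',m.sum(),rect(P[m][:,:2]),np.median(Z[m]))
    h=(Y>.05)&(Y<.35)&(X>.4)&(X<.75)&(Z>.1)
    for nm,k in(('red',h&(r>120)&(g<60)),('blue',h&(b>r+40)),('orange',h&(r>150)&(g>80)&(b<60)),('white',h&(r>170)&(b>150))):
        if k.sum(): print(nm,k.sum(),np.median(P[k],0).round(4),P[k].min(0).round(3),P[k].max(0).round(3))
a=cv2.imread('pics/scene0.png')[195:285,255:345];b=cv2.imread('pics/top0.png')[170:230,165:225];c=cv2.imread('pics/top0.png')[175:225,282:332]
cv2.imwrite('pics/crop.png',np.hstack([cv2.resize(x,(266,266),interpolation=cv2.INTER_CUBIC) for x in(a,b,c)]))
E
python3 m.py
```

```text
scene table z -7.91457026150244e-05
stand 371 (array([ 512.5, -189. ]), array([230.5, 124.1]), 10.99) 0.03919878227799223
base 974 (array([567.6, 184.7]), array([187.8, 187.5]), 82.27) 0.011078548672586619
red 43 [0.5719 0.2186 0.2397] [0.562 0.202 0.215] [0.578 0.226 0.243]
blue 164 [0.622  0.2107 0.1877] [0.598 0.186 0.158] [0.634 0.23  0.196]
orange 20 [0.5831 0.2126 0.1889] [0.573 0.197 0.18 ] [0.589 0.221 0.193]
white 20 [0.5756 0.2484 0.117 ] [0.568 0.189 0.104] [0.582 0.254 0.204]
top table z 0.0012627960171893715
stand 603 (array([ 591. , -177.1]), array([ 71. , 121.6]), 11.49) 0.04056926583864806
base 1009 (array([588.5, 207. ]), array([129.9, 147.3]), 81.93) 0.012432997195489959
red 47 [0.5676 0.21   0.2414] [0.562 0.198 0.216] [0.578 0.221 0.248]
blue 164 [0.6134 0.201  0.1896] [0.58  0.181 0.162] [0.634 0.23  0.205]
orange 11 [0.5825 0.2029 0.1904] [0.575 0.199 0.184] [0.589 0.215 0.244]
white 78 [0.5637 0.2092 0.1912] [0.539 0.173 0.106] [0.599 0.25  0.211]
```

View pics/crop.png

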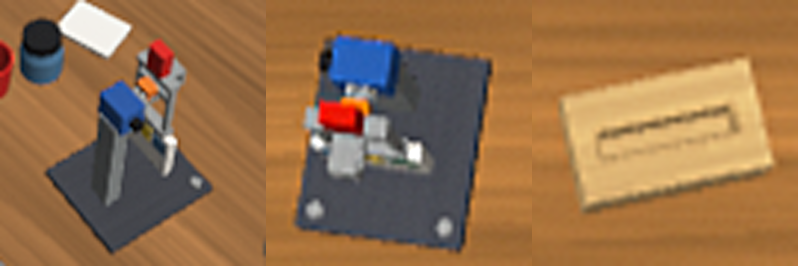

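The crop shows the red tab between the blue block and the white tip, and the wooden stand with its single slot. The stand fit is 71x122 mm with its top at z 0.040, matching the description. I'll hover over the tab for a closer look.

```bash
python3 - <<'E'
from h import *
p=[0.1,0.5,0.4]
for yaw in(-98.1,81.9):
  for P in([.568,.213,.36],[.568,.213,.21],[.45,.23,.3],[.591,-.177,.2]):
    for yy in ((yaw,) if P[1]>0 else (yaw+19.6,)):
      q=inverse_kinematics(P,[0,np.pi/2,np.radians(yy)]);print(yy,P,None if q is None else np.round(q,2))
E
```

```text
-98.1 [0.568, 0.213, 0.36] [ 0.23  0.13  1.4  -0.    1.62  0.37]
-98.1 [0.568, 0.213, 0.21] [ 0.23  0.19  1.6  -0.    1.35  0.37]
-98.1 [0.45, 0.23, 0.3] [ 0.32 -0.11  1.74 -0.    1.51  0.46]
-78.5 [0.591, -0.177, 0.2] [-0.42  0.22  1.58 -0.    1.34 -0.62]
81.9 [0.568, 0.213, 0.36] None
81.9 [0.568, 0.213, 0.21] None
81.9 [0.45, 0.23, 0.3] None
101.5 [0.591, -0.177, 0.2] [-0.42  0.22  1.58  0.    1.34  2.52]
```

```bash
python3 - <<'E'
from h import *
move_l([.169,.602,.34],feed=.25)
movep([.535,.216,.34],[0,np.pi/2,np.radians(-98.1)])
o=observe();print(o['time_s'],o['eef_pos'],o['opening'],o['ft_force'])
im,d,K,T=shot('wrist','w1');print(K,T.round(3))
cv2.imwrite('pics/w1b.png',cv2.resize(im[:,:,::-1],(800,600)))
E
```

```text
2.6083 [0.53463363 0.21693454 0.33997476] 0.08506521668712436 [0.14666586 0.67708167 0.2676543 ]
[[297.31863964   0.         254.30393048]
 [  0.         297.31863964 188.00615237]
 [  0.           0.           1.        ]] [[ 0.99  -0.131 -0.045  0.546]
 [-0.139 -0.937 -0.32   0.299]
 [ 0.     0.323 -0.946  0.483]
 [ 0.     0.     0.     1.   ]]
```

View pics/w1b.png

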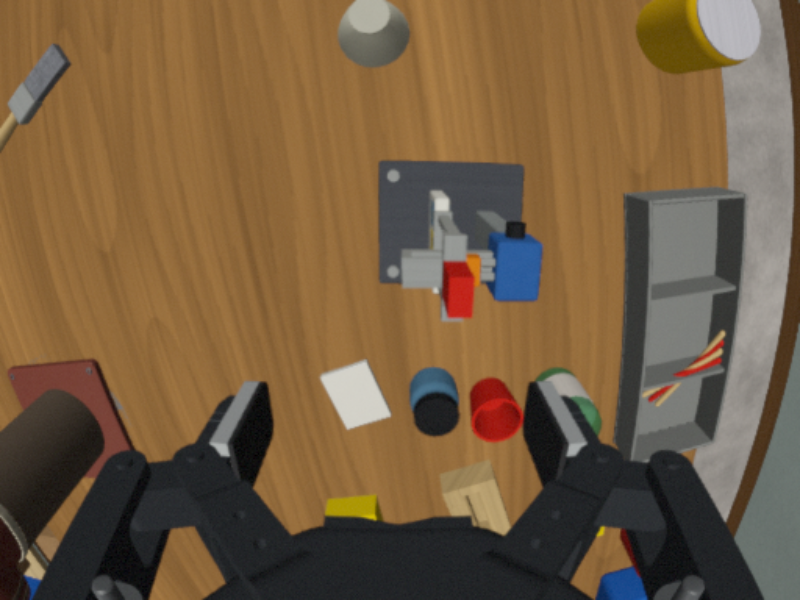

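```bash
cat >> h.py <<'E'
def fcloud(d,K,T):
    v,u=np.indices(d.shape); a=(u-K[0,2])/K[0,0]; b=(v-K[1,2])/K[1,1]; th=np.hypot(a,b)+1e-9
    s=np.tan(th)/th; P=np.stack([a*s*d,b*s*d,d],-1)
    return P@T[:3,:3].T+T[:3,3]
E
python3 - <<'E'
from h import *
z=np.load('pics/w1.npz');im=z['im'].astype(int);P=fcloud(z['d'],z['K'],z['T']);X,Y,Z=np.moveaxis(P,-1,0)
r,g,b=np.moveaxis(im,-1,0)
N=(X>.4)&(X<.75)&(Y>.05)&(Y<.4)
a=np.radians(-8.1);H=np.array([[np.cos(a),np.sin(a)],[-np.sin(a),np.cos(a)]])
def rep(nm,k):
    Q=P[k].copy();Q[:,:2]=Q[:,:2]@H.T
    print(nm,k.sum(),'med',np.median(P[k],0).round(4),'hook lo/hi',np.percentile(Q,3,0).round(4),np.percentile(Q,97,0).round(4))
red=N&(r>130)&(g<70)&(b<70)&(Z>.18)
rep('red',red);rep('redtop',red&(Z>.237))
k=red&(Z>.237);print(cv2.minAreaRect((P[k][:,:2]*1000).astype(np.float32)))
m=N&(Z<.03)&(Z>.004)&(abs(r-b)<30)&(r<90);rep('base',m);print(cv2.minAreaRect((P[m][:,:2]*1000).astype(np.float32)))
rep('blue',N&(b>r+60)&(Z>.17));rep('bluetop',N&(b>r+60)&(Z>.187))
rep('orange',N&(r>180)&(g>80)&(b<70)&(Z>.15))
rep('cross',N&(abs(r-b)<25)&(Z>.19)&(Z<.225))
rep('tip',N&(r>190)&(b>170)&(Z>.15)&(Z<.205))
S=(X>.4)&(X<.75)&(Y<-.05)&(Y>-.3)&(Z>.03)&(Z<.05)&(r>b+30)&(b>70)&(abs(r-g)<75)
if S.sum():rep('stand',S);print(cv2.minAreaRect((P[S][:,:2]*1000).astype(np.float32)))
E
```

```text
red 556 med [0.5694 0.2149 0.2405] hook lo/hi [0.5273 0.2781 0.2125] [0.5402 0.3003 0.2421]
redtop 412 med [0.5691 0.2116 0.2408] hook lo/hi [0.5273 0.2777 0.2389] [0.5402 0.3001 0.2422]
((563.3006591796875, 249.26255798339844), (18.317827224731445, 103.42593383789062), 8.785260200500488)
base 3997 med [0.5772 0.2347 0.012 ] hook lo/hi [0.4826 0.2485 0.0102] [0.6222 0.351  0.0137]
((589.4915161132812, 208.67391967773438), (126.68992614746094, 149.37362670898438), 82.1826400756836)
blue 1155 med [0.6132 0.2071 0.1898] hook lo/hi [0.5646 0.2708 0.1781] [0.5936 0.3095 0.1914]
bluetop 1048 med [0.6141 0.2056 0.1898] hook lo/hi [0.565  0.2707 0.1879] [0.5938 0.3087 0.1914]
orange 102 med [0.5853 0.2117 0.19  ] hook lo/hi [0.5448 0.2799 0.1888] [0.553  0.298  0.1913]
cross 787 med [0.5589 0.2181 0.1927] hook lo/hi [0.5038 0.2653 0.1908] [0.5393 0.3162 0.207 ]
  return _methods._mean(a, axis=axis, dtype=dtype,
  ret = um.true_divide(
Traceback (most recent call last):
IndexError: index -1 is out of bounds for axis 0 with size 0
```

```bash
python3 - <<'E'
from h import *
R=[0,np.pi/2,np.radians(-98.0)]
gripper_to(.045,20)
move_l([.5692,.2109,.30],feed=.15,rotation=R)
print('stop',move_l([.5692,.2109,.211],feed=.08,max_force=5))
f0=observe()['ft_force'];print(observe()['eef_pos'],f0)
for w in(.030,.022,.018,.012):
    gripper_to(w,20);o=observe();print(w,o['opening'],(o['ft_force']-f0).round(2))
print(o['time_s'])
im,d,K,T=shot('wrist','w2');cv2.imwrite('pics/w2c.png',cv2.resize(im[100:384,128:384,::-1],None,fx=2,fy=2))
E
```

```text
stop False
[0.56967916 0.21099838 0.21182148] [ 0.22526909 -0.18503466 -0.94141866]
0.03 0.030118088651313664 [ 0.24 -0.59  0.61]
0.022 0.021842429531414125 [-0.25 -0.63  0.8 ]
0.018 0.018199750469049203 [0.35 0.14 0.63]
0.012 0.013635810767003261 [ 0.02 -0.18  1.32]
5.875
```

View pics/w2c.png

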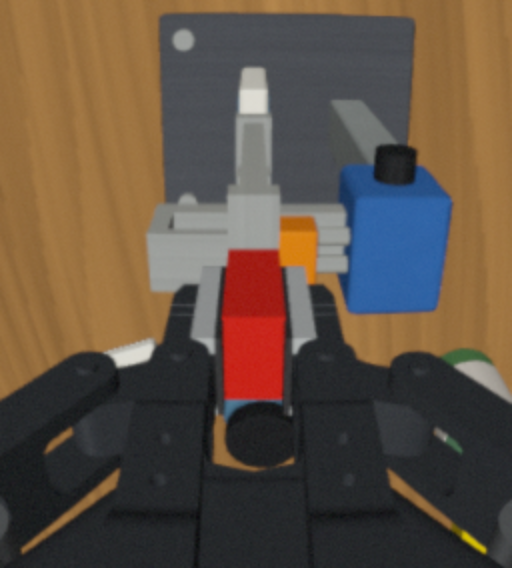

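Firm hold at 13.6 mm with no side load. Now I'll raise it slightly and push back in small force-read steps.

```bash
cat >> h.py <<'E'
A=np.radians(-8.0);HX=np.array([np.cos(A),np.sin(A),0])
def F(n=4):
    f=[]
    for _ in range(n): hold(.02);f.append(observe()['ft_force'])
    return np.mean(f,0)
E
python3 - <<'E'
from h import *
gripper_to(.010,80)
p=np.array(observe()['eef_pos']);f0=F(6)
p[2]+=.0015;move_l(p,feed=.02,max_force=8);f1=F(6);print('lift',(f1-f0).round(2),observe()['opening'])
s=0;L=[]
while s<.030:
    s+=.0005 if s>.0 else .0005
    hit=move_l(p+s*HX,feed=.02,max_force=6);f=F(4)-f1;fx=f@HX;L.append((round(s*1e3,1),round(fx,1),round(f[2],1),hit))
    if fx<-8 or hit and fx<-7 or abs(f[2])>6: break
print(L);o=observe();print(o['eef_pos'],((np.array(o['eef_pos'])-p)@HX*1e3).round(2),o['time_s'],o['opening'])
E
```

```text
lift [ 0.19  0.11 -4.86] 0.012660299359893048
[(0.5, np.float64(0.3), np.float64(-0.2), False), (1.0, np.float64(-1.8), np.float64(0.8), False), (1.5, np.float64(-2.9), np.float64(1.3), False), (2.0, np.float64(-3.7), np.float64(1.2), False), (2.5, np.float64(-3.4), np.float64(1.2), False), (3.0, np.float64(-4.2), np.float64(1.1), False), (3.5, np.float64(-4.2), np.float64(1.1), False), (4.0, np.float64(-3.6), np.float64(1.2), False), (4.5, np.float64(-4.6), np.float64(1.2), False), (5.0, np.float64(-4.5), np.float64(0.7), False), (5.5, np.float64(-4.5), np.float64(1.0), False), (6.0, np.float64(-4.7), np.float64(1.0), False), (6.5, np.float64(-5.1), np.float64(1.1), False), (7.0, np.float64(-4.9), np.float64(1.1), False), (7.5, np.float64(-5.5), np.float64(0.9), False), (8.0, np.float64(-5.7), np.float64(1.3), False), (8.5, np.float64(-5.6), np.float64(1.5), False), (9.0, np.float64(-6.5), np.float64(1.6), False), (9.5, np.float64(-7.3), np.float64(2.3), False), (10.0, np.float64(-9.2), np.float64(3.5), False)]
[0.57796926 0.20973281 0.21259073] 8.74 12.925 0.013126395182318066
```

```bash
python3 - <<'E'
from h import *
p0=np.array(observe()['eef_pos']);p=np.array([.56968,.21100,.2133])+.0097*HX  # keep commanded push
p[2]=p0[2];f1=F(4);L=[];ok=True
for dz in list(np.arange(.001,.0141,.001))+[.017,.020,.024,.028]:
    hit=move_l(p+[0,0,dz],feed=.03,max_force=7);f=F(3);L.append((round(dz*1e3),round(f@HX-f1@HX,1),round(f[2]-f1[2],1),hit))
    if hit or f[2]-f1[2]<-6: ok=False;break
print(f1.round(1),*L,sep='\n');o=observe();print(ok,o['eef_pos'],o['time_s'],o['opening'])
E
```

```text
[-9.7  0.2 -0.1]
(1, np.float64(1.5), np.float64(-3.6), False)
(2, np.float64(2.6), np.float64(-4.9), False)
(3, np.float64(2.6), np.float64(-5.8), False)
(4, np.float64(2.9), np.float64(-6.1), False)
False [0.5778492  0.20963656 0.21503956] 14.1917 0.012641496802551947
```

Fz is levelling off, which fits the weight plus keeper friction rather than the nib. I'll continue cautiously with a higher cutoff.

```bash
python3 - <<'E'
from h import *
p=np.array([.56968,.21100,.2126])+.0100*HX;p[2]=.2126;L=[];ok=True
for dz in [.0045]+list(np.arange(.005,.0141,.001))+[.017,.020,.024,.029]:
    hit=move_l(p+[0,0,dz],feed=.03,max_force=7);f=F(3);o=observe();q=np.array(o['eef_pos']);L.append((round(dz*1e3,1),round(f@HX,1),round(f[2],1),hit,((q-p)@HX*1e3).round(2),(q[2]*1e3).round(1)))
    if hit or f[2]<-9.5: ok=False;break
print(*L,sep='\n');o=observe();print(ok,o['eef_pos'],o['time_s'],o['opening'])
E
```

```text
(4.5, np.float64(-7.7), np.float64(-7.3), False, np.float64(-1.64), np.float64(215.3))
(np.float64(5.0), np.float64(-7.4), np.float64(-7.1), False, np.float64(-1.64), np.float64(215.7))
(np.float64(6.0), np.float64(-6.9), np.float64(-7.1), False, np.float64(-1.67), np.float64(216.8))
(np.float64(7.0), np.float64(-7.3), np.float64(-6.4), False, np.float64(-1.64), np.float64(217.8))
(np.float64(8.0), np.float64(-6.7), np.float64(-6.8), False, np.float64(-1.62), np.float64(218.8))
(np.float64(9.0), np.float64(-6.9), np.float64(-6.8), False, np.float64(-1.59), np.float64(219.9))
(np.float64(10.0), np.float64(-7.0), np.float64(-6.8), False, np.float64(-1.6), np.float64(220.8))
(np.float64(11.0), np.float64(-7.3), np.float64(-6.6), False, np.float64(-1.57), np.float64(221.9))
(np.float64(12.0), np.float64(-6.8), np.float64(-6.8), False, np.float64(-1.55), np.float64(222.9))
(np.float64(13.0), np.float64(-6.7), np.float64(-6.5), False, np.float64(-1.55), np.float64(223.9))
(np.float64(14.0), np.float64(-6.6), np.float64(-6.6), False, np.float64(-1.48), np.float64(224.9))
(17.0, np.float64(0.1), np.float64(-2.7), False, np.float64(1.47), np.float64(230.6))
(20.0, np.float64(0.1), np.float64(-3.5), False, np.float64(0.39), np.float64(233.0))
(24.0, np.float64(0.3), np.float64(-3.4), False, np.float64(0.12), np.float64(236.8))
(29.0, np.float64(-0.3), np.float64(-3.0), False, np.float64(0.13), np.float64(241.8))
True [0.57971144 0.20961352 0.24183461] 18.7917 0.012732225781025973
```

The bar is free: no side force, only the weight left. I'll draw it off along -x, rise, and look at the stand from beside it.

```bash
python3 - <<'E'
from h import *
p=np.array(observe()['eef_pos'])
print(move_l(p-.115*HX,feed=.12,max_force=6)); f=F(3);print(f.round(1),observe()['time_s'])
q=p-.115*HX;q[2]=.37;move_l(q,feed=.2)
movep([.59,-.27,.37],[0,np.pi/2,np.radians(-90+11.5)])
hold(.3);o=observe();print(o['eef_pos'],o['time_s'],o['opening'],F(3).round(1))
im,d,K,T=shot('wrist','w3');cv2.imwrite('pics/w3b.png',cv2.resize(im[:,:,::-1],(800,600)))
P=fcloud(d,K,T);X,Y,Z=np.moveaxis(P,-1,0);r,g,b=np.moveaxis(im.astype(int),-1,0)
S=(X>.5)&(X<.68)&(Y<-.08)&(Y>-.27)&(Z>.034)&(Z<.046)&(r>b+30)
S=cv2.morphologyEx(S.astype(np.uint8),cv2.MORPH_OPEN,np.ones((3,3)))>0
print(S.sum(),np.median(Z[S]),cv2.minAreaRect((P[S][:,:2]*1000).astype(np.float32)))
# slot: pixels lower than top within stand
h=(abs(X-.591)<.06)&(abs(Y+.177)<.06)
G=P[h];a=np.radians(11.5);u=(G[:,:2]-[.591,-.1771])@np.array([[np.cos(a),-np.sin(a)],[np.sin(a),np.cos(a)]])
k=(abs(u[:,0])<.02)&(abs(u[:,1])<.05)&(G[:,2]<.03)&(G[:,2]>.005);print(k.sum(),np.percentile(u[k],[2,50,98],axis=0).round(4))
E
```

```text
False
[ 0.3 -0.1 -3.5] 19.95
[ 0.59019577 -0.26933709  0.3701767 ] 22.8917 0.012585780763192141 [ 0.4  0.  -3. ]
2860 0.039882471495006955 ((589.828857421875, -177.27020263671875), (70.4260482788086, 120.62275695800781), 12.204157829284668)
509 [[-0.0081 -0.0412]
 [ 0.0002  0.0028]
 [ 0.0068  0.0435]]
```

View pics/w3b.png

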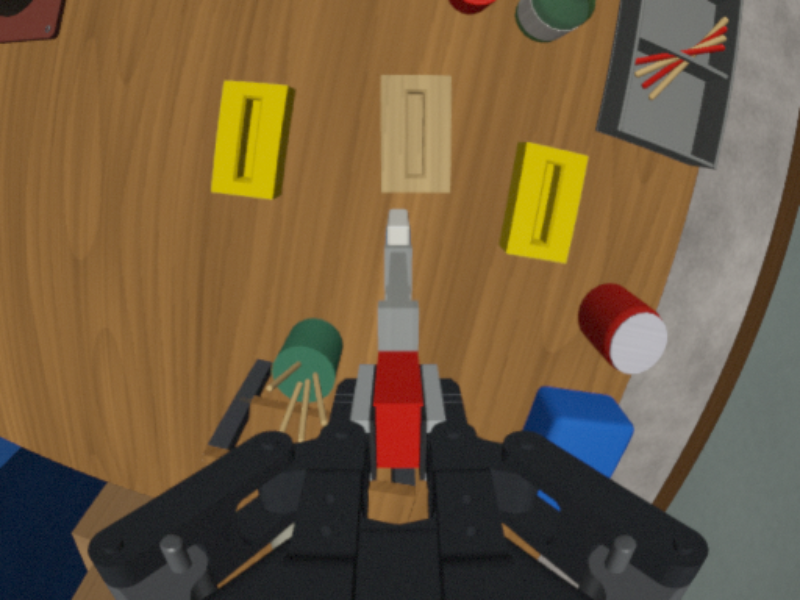

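The wooden stand sits at pixels (380-450, 75-192), square in the view, so its yaw is about 11.8°. Top and wrist fits agree to 1 mm. I'll check how the plaque hangs in the fingers.

```bash
python3 - <<'E'
from h import *
z=np.load('pics/w3.npz');P=fcloud(z['d'],z['K'],z['T']);a=np.radians(11.5)
c=np.array([.59019577,-.26933709]);U=(P[...,:2]-c)@np.array([[np.cos(a),-np.sin(a)],[np.sin(a),np.cos(a)]])
Z=P[...,2]
m=(abs(U[...,0])<.02)&(U[...,1]>-.02)&(U[...,1]<.07)
for lo in np.arange(.205,.40,.01):
    k=m&(Z>lo)&(Z<lo+.01)
    if k.sum()>5: print(lo.round(3),k.sum(),'x lo/mid/hi',np.percentile(U[k][:,0],[4,50,96]).round(4),'y',np.percentile(U[k][:,1],[4,50,96]).round(4))
E
```

```text
0.215 13 x lo/mid/hi [-0.0047 -0.0002  0.0052] y [0.0386 0.0392 0.0394]
0.225 21 x lo/mid/hi [-0.0042  0.0007  0.0048] y [0.0387 0.0392 0.0394]
0.235 21 x lo/mid/hi [-0.005   0.0007  0.0056] y [0.0373 0.0391 0.0393]
0.245 25 x lo/mid/hi [-0.0055 -0.0002  0.0062] y [0.034  0.0391 0.0393]
0.255 29 x lo/mid/hi [-0.0061 -0.0002  0.0066] y [0.034  0.0391 0.0392]
0.265 78 x lo/mid/hi [-0.006  -0.0002  0.0065] y [0.0289 0.0381 0.0391]
0.275 378 x lo/mid/hi [-0.0066  0.0006  0.0071] y [0.0071 0.0287 0.0375]
0.285 45 x lo/mid/hi [-0.0059 -0.0002  0.0064] y [0.0149 0.0268 0.0273]
0.295 38 x lo/mid/hi [-0.0031  0.0002  0.0039] y [0.0266 0.0269 0.0271]
0.305 41 x lo/mid/hi [-0.0037  0.0006  0.0041] y [0.0266 0.0269 0.0272]
0.315 52 x lo/mid/hi [-0.0035  0.0002  0.0039] y [0.0266 0.0269 0.0271]
0.325 53 x lo/mid/hi [-0.0033  0.0005  0.0037] y [0.0267 0.027  0.0272]
0.335 86 x lo/mid/hi [-0.0044  0.0005  0.0047] y [0.0236 0.0269 0.0272]
0.345 76 x lo/mid/hi [-0.0036  0.0001  0.0039] y [0.0267 0.0269 0.0273]
0.355 587 x lo/mid/hi [-0.0062  0.0004  0.0065] y [0.0118 0.0214 0.0272]
0.365 498 x lo/mid/hi [-0.0067 -0.0001  0.0069] y [0.0104 0.0121 0.0262]
0.375 666 x lo/mid/hi [-0.0176 -0.0001  0.0175] y [0.006  0.0105 0.0117]
0.385 827 x lo/mid/hi [-0.0185 -0.0001  0.0185] y [0.006  0.0104 0.0115]
0.395 1916 x lo/mid/hi [-0.0156 -0.0001  0.0157] y [-0.0107  0.0063  0.0116]
```

The plaque is vertical, centred in x and about 0.9 mm off in y, which I'll compensate. Inserting now.

```bash
python3 - <<'E'
from h import *
a=np.radians(11.9);c=np.array([.5903-.0008*np.sin(a),-.1772+.0008*np.cos(a)])
R=[0,np.pi/2,a-np.pi/2]
move_l([*c,.37],feed=.15,rotation=R)
move_l([*c,.212],feed=.12);hold(.2);f0=F(5);print(observe()['eef_pos'],f0.round(1),observe()['time_s'])
for z in np.arange(.208,.160,-.003):
    hit=move_l([*c,z],feed=.02,max_force=6);f=F(2)-f0;o=observe();print(round(z,3),o['eef_pos'].round(4) if hasattr(o['eef_pos'],'round') else o['eef_pos'],f.round(1),hit)
    if hit or f[2]>5 or abs(f[:2]).max()>5: break
print(o['time_s'],o['opening'])
E
```

```text
[ 0.59031238 -0.17648748  0.21242268] [-0.3 -0.2 -3.1] 25.5167
0.208 [ 0.59   -0.1763  0.2077] [0.1 0.2 0.1] False
0.205 [ 0.59   -0.1764  0.2048] [-0.   0.2 -0.1] False
0.202 [ 0.59   -0.1764  0.2018] [-0.1  0.8  0.2] False
0.199 [ 0.59   -0.1764  0.1988] [ 0.7  0.2 -0.5] False
0.196 [ 0.59   -0.1764  0.1958] [0.9 0.4 0.3] False
0.193 [ 0.59   -0.1764  0.1928] [ 0.2 -0.  -0.3] False
0.19 [ 0.59   -0.1764  0.1898] [ 0.4 -0.3 -0.3] False
0.187 [ 0.5901 -0.1764  0.1869] [0.3 0.3 0. ] False
0.184 [ 0.59   -0.1764  0.1838] [ 0.3  0.5 -0.4] False
0.181 [ 0.59   -0.1764  0.1808] [ 0.6  0.  -0.5] False
0.178 [ 0.59   -0.1764  0.1778] [0.3 0.5 0.2] False
0.175 [ 0.59   -0.1764  0.1748] [ 0.5  0.1 -0. ] False
0.172 [ 0.59   -0.1763  0.1718] [-0.4 -0.1  0.4] False
0.169 [ 0.59   -0.1764  0.1688] [0.3 0.1 0.2] False
0.166 [ 0.5908 -0.1766  0.1682] [-0.6  0.5  7.7] True
30.475 0.01273219423713752
```

The foot reached the floor at the predicted height with no side forces. Releasing.

```bash
python3 - <<'E'
from h import *
p=np.array(observe()['eef_pos']);p[2]+=.0003
move_l(p,feed=.01);gripper_to(.022);hold(.2);gripper_to(.045);hold(.3);print(F(3).round(1))
q=p.copy();q[2]=.30;move_l(q,feed=.08)
a=np.radians(11.9);v=np.array([-np.sin(a),np.cos(a)]);q[:2]-=.09*v;q[2]=.34;move_l(q,feed=.15);hold(.3)
print(observe()['time_s'])
im,d,K,T=shot('wrist','w4');im2,d2,K2,T2=shot('scene','s4')
cv2.imwrite('pics/f.png',np.hstack([cv2.resize(im[20:320,100:400,::-1],(400,400)),cv2.resize(im2[130:240,170:280,::-1],(400,400))]))
P=fcloud(d,K,T);U=(P[...,:2]-[.5903,-.1772])@np.array([[np.cos(a),-np.sin(a)],[np.sin(a),np.cos(a)]]);Z=P[...,2]
m=(abs(U[...,0])<.03)&(abs(U[...,1])<.05)
for lo in list(np.arange(.045,.2,.012)):
    k=m&(Z>lo)&(Z<lo+.012)
    if k.sum()>5: print(lo.round(3),k.sum(),np.percentile(U[k][:,0],[4,50,96]).round(4),np.percentile(U[k][:,1],[4,96]).round(4),Z[k].max().round(4))
E
```

```text
[ 0.2  0.3 -0.4]
34.9417
0.069 44 [-0.0054  0.0001  0.0055] [-0.0388  0.0388] 0.0751
0.153 358 [-0.0061  0.0002  0.0066] [-0.0262  0.0267] 0.1647
0.189 382 [-0.0063  0.0003  0.0069] [-0.0112  0.0107] 0.2006
```

View pics/f.png

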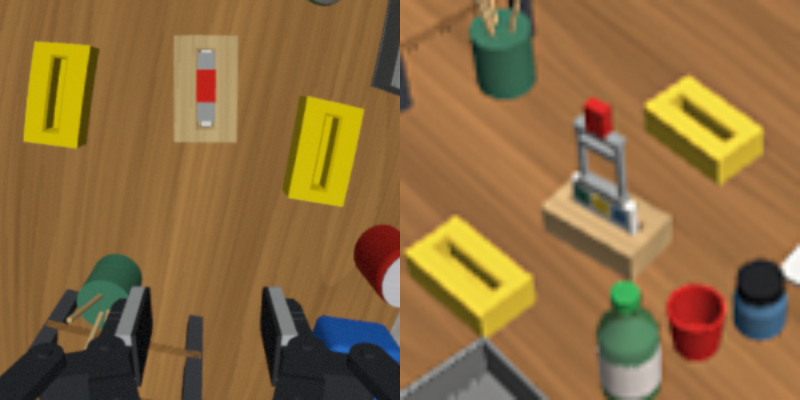

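The plaque stands upright and centred in the wooden slot. Its top is at about 0.199 m, against an expected 0.198 m, so the foot is home. The gripper is clear.

```bash
python3 -c "
from plant import *
job_done();print(observe()['time_s'])"
```

```text
the job is handed in; nothing more can be done
the job is handed in; nothing more can be done
```

The plaque is standing upright in the wooden drying stand with its foot home in the slot. It is released, and I handed the job in at about 35 s of the 72 s allowed.

- **Off the hook:** I gripped the red tab across its thickness and pushed back in 0.5 mm steps. The keeper met the bar about 1 mm in and reached its stop about 8 mm later, with the push peaking at about 9 to 10 N against the 20 N limit. I held it there, lifted the bar 30 mm, then drew it off the hook.
- **One hiccup:** my first lift stopped itself on a cautious force limit of my own. The force had levelled off at what weight plus keeper friction would give, so I carried on with a higher limit. The bar came free at about 17 mm.
- **Into the stand:** it went down the slot with about 1 N or less of side force and touched the floor at the predicted height. The change in contact force there was 7.7 N against the 40 N limit.
- **Last checks:**
  - The plaque is within about 0.5 mm of the slot's centre both ways, with no visible lean.
  - Its top is at about 0.199 m against an expected 0.198 m.
  - The gripper is open and well clear.
- **Bystanders:** those in the last picture look undisturbed. I did not measure any of them, and the vase was out of view.

No check failed. The top and wrist cameras agreed on the stand to about 1 mm and 0.7°. My colour-based measurement of the stand from the scene camera was contaminated (it came out 230 mm long), so I ignored it.

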